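Hold a block home in a locating fixture for the strap clamp

ROBOT

A 7-joint arm with a two-finger parallel gripper is mounted at the origin on a cart in front of the work surface, level with it; the furniture and walls round the work are solid. World frame = base frame: x ahead of the robot, y to its left, z up, the work surface at z = 0. Lengths are in m, angles in rad, forces in N, time in s.
With the tool pointing down it reaches from about 0.425 to 0.825 m from the base axis. Payload 3.6 kg.
Tool frame: the origin (TCP) lies at the very end of the fingers, on their centre line; the grasp point (between the pads) lies bot.grasp_offset behind it (bot.grasp_offset is the distance from the TCP to the grasp point, in m); z points along the fingers, y is the line along which they close (so a half turn about z gives the same grasp; the last joint's range is limited). The gripper opens to 93 mm and grips with 3 to 60 N. Pads are 15 mm wide; open, the fingers measure 128 mm over their backs; the gripper's body (75 mm by 188 mm) begins 65 mm behind the grasp point.
Start: joints at [-0.026, 0.615, -0.013, 1.423, 0.008, 1.103, -0.04], TCP at [0.65, 0, 0.219] pointing down, gripper open.
Joint ranges: [-3.12, 3.12], [-0.3, 2.06], [-1.34, 1.32], [0.26, 2.42], [-1.36, 4.5], [0.01, 1.98], [-2.84, 2.84]. Speed limits (rad/s): [2.79, 2.79, 3.14, 3.14, 3.14, 3.14, 3.14].

INTERFACE

Orientations are given as a unit quaternion [x, y, z, w].
In Python, from cell import bot gives the robot as it stands.
- The arm moves only by the tool drive_effector, called after ">>>" by a JSON object that holds its "method" and its "body", one argument or row to a line. Schema: {"type":"object","properties":{"motion":{"type":"array","items":{"type":"array","items":{"type":"number"},"minItems":5,"maxItems":5},"minItems":1,"maxItems":12},"grip_n":{"type":"number"},"only":{"type":"string"},"quiet":{"type":"boolean"},"lines":{"type":"string"}},"required":["motion"],"additionalProperties":false}. motion is a list of rows, 1 to 12 of them, each of 5 numbers: dx, dy, dz in m, then a turn about the tool's z in rad, then the opening from 0.0 (shut) to 1.0 (fully open); each row is the pose to reach, as a shift and turn from the pose commanded when the call began, along the tool's axes at that moment; what a row does not reach only later rows make up. A row lasts 1/10 s, in which the tool goes at most 0.05 m and 0.15 rad, less where a joint would pass 70% of its speed; a pose out of reach is approached as far as the arm can. The fingers move at their own pace and stop on an object; grip_n is the grip in N (left out, the last holds). Time passes only in rows, so rows that do not move let the fingers close. The tool returns the time, the measured TCP pose, the force, the opening and the grip force at its end. only (a regular expression) keeps the lines of the reply that match it, lines (a string "A,B") keeps lines A to B, and quiet returns only ok. Input that does not fit is refused with a message, and nothing moves.
- bot.state(): the state, without advancing time (a new reading comes with each control period).
- bot.capture(name): name is "scene" or "side" or "wrist"; returns the picture (420x560x3 uint8, blue, green, red); there is no depth.
- bot.camera_info(name): a dict with "fx", "fy", "cx", "cy" (pixels), "position" and "rotation" of the camera in the world; the wrist camera has in their place "T_tool_cam" (4x4, takes a point from camera to tool coordinates, whose origin is the TCP and whose axes are the flange's). Camera axes: x right, y down, z forward; pixel columns grow to the right and rows downward; lengths in m; the calibration is good to about 2 mm. A picture is of the moment at which its call begins: read the wrist's pose just before it. camera_info takes no time and is no camera call.
- bot.hand_in(): hands the job in; it is judged then, once.
The state is a dict: "time_s": time; "joint_pos": joint angles; "qvel": joint speeds; "effort": joint torques, N m; "eef_pos": TCP position; "orientation": TCP orientation; "force": force on the tool from outside, world axes, zero at the start; "torque": the same for the moment, N m; "grip_width": opening from 0.0 (shut) to 1.0 (fully open); "grasp_force": force on a finger pad.
Only numpy, scipy, OpenCV 4.12 (cv2) and the standard library are available. Lean on these libraries where they do the work, as an engineer would, in place of code of your own. Each camera call takes 0.05 s, during which the arm holds its last target. There are 200 camera calls.

TASK

Set the machined steel block on the two stepped rails of the locating fixture, lengthwise between their lips, and push it gently home against the dark end stop, past the brass spring ejector. Be my third hand for the strap clamp: keep the block flat on the rails and flush on the stop with a steady push of about 18 N along the rails, for two seconds or more, and finish while still holding it there, because the ejector throws it back if you let go. Don't drop or slam the block, and leave the white carton, the two spacers and the bearing where they are.

Things in the scene. Friction and masses are not known exactly. Their poses are not given: they have to be found in the camera images.
- machined_block: milled grey steel block with bores, 45 (x) x 60 (y) x 32 mm (z), 0.55 kg, flat on the bench, long axis (y) within 0.7 rad of world x. Origin: centre of its underside, z up. Take it across its 45 mm width (fingers closing along its x), fingertips 11 mm or more above its underside so that they clear the rail lips. Either end may face the stop.
- fixture: locating fixture, bolted down: aluminium base plate 200 (x) x 120 (y) x 12 mm with two steel rails and an end stop. Origin: centre of the plate's underside; x along the rails towards the stop (away from the robot, within 0.3 rad of world x), z up. A strap clamp, fixed and turned aside, stands up to 104 mm high behind the stop around x = +70 mm, out of the way.
- rails (a point): point on the middle line between the rails at ledge height, 34 mm above the bench, at fixture x = -25 mm (rails run from x = -80 to +30 mm). Each rail has a flat ledge from 16 to 24 mm off the middle line and outside it a lip 7 mm high (top 41 mm above the bench, outer side 34 mm off). Channel between the lips: 48 mm wide, upper 4 mm of the inner edges bevelled at 45 degrees. Axes as the fixture.
- seat (a point): point where the centre of the block's underside lies when the block is home: on the middle line at ledge height (34 mm above the bench), at the fixture's own x = 0, y = 0, 30 mm before the stop face. Axes as the fixture.
- end_stop: dark steel end stop of the fixture, rigid, an upright 16 mm thick, 80 mm wide, top 62 mm above the bench. Its frame is the fixture's (same origin and axes); its face, square to the rails, is at x = +30 mm and looks to -x.
- ejector (a joint): travel in m of the brass spring ejector, a domed pin 11 mm thick, 50 mm above the bench on the middle line: it stands 8 mm out of the stop's face at 0 and is flush at 0.008. Its spring pushes back with 3 N at 0, 5 N when flush, so 18 N on the tool leaves 13 N less rail friction (0.5 to 0.7 of the load on the rails) on the stop, so do not bear down hard.
- carton: white carton 61 x 85 x 45 mm, bystander, origin under its centre; it and the block may have changed places.
- spacer_short: grey tube standing upright, 25 mm thick, 50 mm high, bystander, origin under its centre.
- spacer_tall: grey tube standing upright, 25 mm thick, 65 mm high, bystander, origin under its centre.
- bearing: ball bearing lying flat, 47 mm across, 14 mm high, bystander, origin under its centre.

How it is judged:
By the outcome, as a careful person would: the job done as asked, in the order asked, and still so for the second after the job is handed in, while the arm keeps its last pose, push and grip.
It also fails if it takes over 64 s, if anything falls off the work surface, if the arm or the gripper's body presses on something with over 40 N, if the wrist force passes 120 N, or if a joint passes its speed limit or range.

## Working session

There is one attempt and no reset: what is moved stays moved. The work goes in short steps, Python scripts to look and compute and a tool call to move; the robot and the scene stay as the last step left them, time stands still between calls to the robot, and variables do not carry over. Pictures are saved under pics/ and viewed, at most 10 in all, crops included, and the job is handed in when it is done.

```bash
ls; mkdir -p pics
```

Run:
```python
from cell import bot
import cv2,numpy as np
s=bot.state();print(s['time_s'],s['eef_pos'],s['orientation'],bot.grasp_offset)
a=bot.capture("scene");b=bot.capture("side");c=bot.capture("wrist")
for n,i in zip(("scene","side","wrist"),(a,b,c)):
    cv2.imwrite(f"pics/{n}0.png",i);print(n,bot.camera_info(n))
```

```text
cell.py
pics
0.0 [6.49221989e-01 8.68345497e-06 2.17474503e-01] [ 0.70705931  0.70715309 -0.0009279  -0.000886  ] 0.0188
scene {'fx': 461.88114503374993, 'fy': 461.88114503374993, 'cx': 279.14885236160086, 'cy': 210.88653311707716, 'position': array([0.23045284, 0.90985138, 0.65851596]), 'rotation': array([-0.20629145,  0.86353454, -0.44939437,  0.09897795])}
side {'fx': 507.50644438041826, 'fy': 507.50644438041826, 'cx': 281.0587455713525, 'cy': 208.7363257824201, 'position': array([0.55184615, 0.87459596, 0.58732322]), 'rotation': array([-0.01977729,  0.89090417, -0.45375478,  0.00228234])}
wrist {'fx': 307.00314758206906, 'fy': 307.00314758206906, 'cx': 278.04914862591636, 'cy': 211.0345496369673, 'T_tool_cam': array([[ 6.74248946e-05, -9.65262958e-01, -2.61280343e-01,
         7.30839256e-02],
       [ 9.99999904e-01,  1.78159653e-04, -4.00129702e-04,
        -4.11210479e-04],
       [ 4.32779995e-04, -2.61280291e-01,  9.65262877e-01,
        -1.65275486e-01],
       [ 0.00000000e+00,  0.00000000e+00,  0.00000000e+00,
         1.00000000e+00]])}
```
Run:
```python
import cv2,numpy as np
a,b,c=[cv2.imread(f"pics/{n}0.png") for n in("scene","side","wrist")]
o=np.zeros((600,800,3),np.uint8)
cv2.imwrite("pics/side0b.png",cv2.resize(b,(800,600)))
o[:300,:400]=cv2.resize(a,(400,300));o[:300,400:]=cv2.resize(b,(400,300));o[300:,:400]=cv2.resize(c,(400,300))
cv2.imwrite("pics/m0.png",o)
```

View pics/wrist0.png

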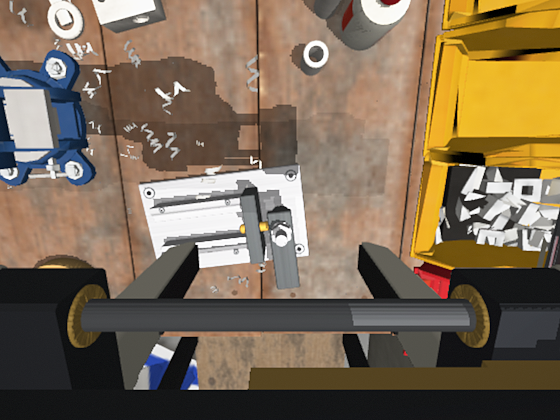

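View pics/side0.png

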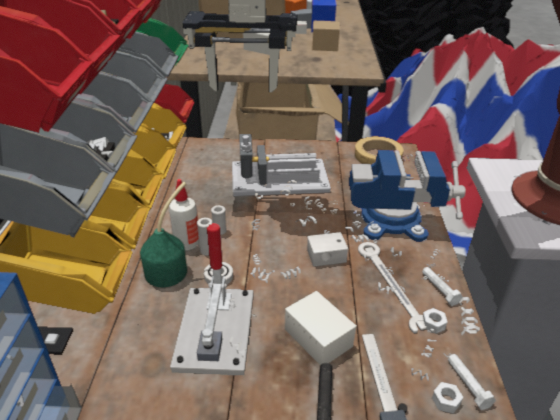

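The wrist view shows the fixture at about (225,218) with its stop to the right, and the block at the top edge at (128,10). The side view shows the block at (327,249), the carton at (320,327) and the fixture at (280,175).

Create h.py:
```python
import numpy as np,cv2
from scipy.spatial.transform import Rotation as R
from cell import bot
def cam(name,s=None):
    c=bot.camera_info(name);K=np.array([[c['fx'],0,c['cx']],[0,c['fy'],c['cy']],[0,0,1]])
    if name=='wrist':
        T=c['T_tool_cam'];Rt=R.from_quat(s['orientation']).as_matrix()
        return K,Rt@T[:3,:3],np.array(s['eef_pos'])+Rt@T[:3,3]
    q=c['rotation'];q=np.array(q)
    return K,(R.from_quat(q).as_matrix() if q.size==4 else q),np.array(c['position'])
def ray(C,p):
    K,Rm,o=C;d=Rm@np.linalg.solve(K,[p[0],p[1],1.]);return o,d/np.linalg.norm(d)
def plane(C,p,z):
    o,d=ray(C,p);return o+d*(z-o[2])/d[2]
def tri(C1,p1,C2,p2):
    o1,d1=ray(C1,p1);o2,d2=ray(C2,p2)
    t=np.linalg.lstsq(np.c_[d1,-d2],o2-o1,rcond=None)[0]
    a,b=o1+t[0]*d1,o2+t[1]*d2;return (a+b)/2,np.linalg.norm(a-b)
```

Run:
```python
from h import *
np.set_printoptions(precision=4,suppress=True)
s=bot.state();W=cam('wrist',s);S=cam('side')
print('block W',plane(W,(128,10),.02),'S',plane(S,(327,243),.032),'carton',plane(S,(318,312),.045))
for p in((149,192),(291,175),(299,249)):print('fix',plane(W,p,.012))
print('ej',plane(W,(241,230),.05),'sp',plane(W,(315,57),.05),'bearing',plane(W,(66,20),.014),'sideB',plane(S,(220,270),.014),plane(S,(205,222),.05),plane(S,(218,210),.05))
```

```text
block W [0.4921 0.1917 0.02  ] S [0.4907 0.2062 0.032 ] carton [0.5104 0.3756 0.045 ]
fix [ 0.4893 -0.0031  0.012 ]
fix [0.6641 0.018  0.012 ]
fix [ 0.6756 -0.0783  0.012 ]
ej [ 0.6062 -0.0395  0.05  ] sp [0.685  0.1408 0.05  ] bearing [0.4221 0.1843 0.014 ] sideB [0.6671 0.2633 0.014 ] [0.702  0.1826 0.05  ] [0.6845 0.1463 0.05  ]
```

View pics/scene0.png

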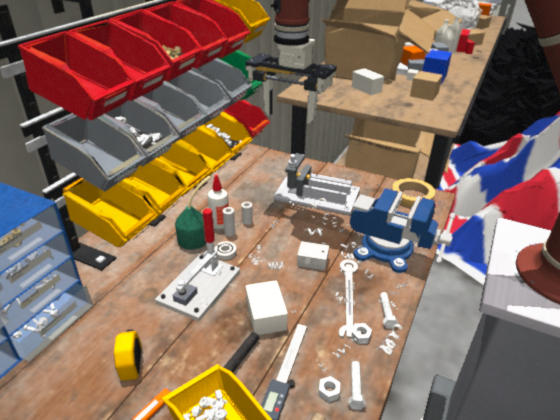

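The scene view agrees: the block is grey at (313,256), the carton is at (267,307), and the fixture's stop is on the far left at about (295,175). Next I'll look at the block from two wrist poses.

Create cap.py:
```python
import sys,pickle
from h import *
n=sys.argv[1];s=bot.state();i=bot.capture('wrist');cv2.imwrite(f'pics/{n}.png',i)
pickle.dump(cam('wrist',s),open(f'pics/{n}.pkl','wb'));print(s['eef_pos'],s['qvel'].__abs__().max(),s['force'])
```

```text
(no output)
```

>>> {"method": "drive_effector", "body": {
  "motion": [
    [0.045,-0.02,0,0,1],
    [0.09,-0.04,0,0,1],
    [0.135,-0.06,0,0,1],
    [0.18,-0.08,0,0,1],
    [0.18,-0.08,0,0,1],
    [0.18,-0.08,0,0,1]
  ]
}}

```text
time_s: 0.75
eef_pos: [0.569, 0.1818, 0.2185]
orientation: [0.706, 0.709, -0.0, -0.0]
force: [0.4, -1.7, 0.3]
grip_width: 1.0
grasp_force: 0.0
```

```bash
python3 cap.py b1
```

```text
[0.56904662 0.18179107 0.21845631] 0.059001133218862 [ 0.37423444 -1.65154232  0.33545831]
```

>>> {"method": "drive_effector", "body": {
  "motion": [
    [0.02,-0.04,0,0,1],
    [0.03,-0.08,0,0,1],
    [0.03,-0.1,0,0,1],
    [0.03,-0.1,0,0,1],
    [0.03,-0.1,0,0,1]
  ]
}}

```text
time_s: 1.3
eef_pos: [0.4716, 0.2083, 0.219]
orientation: [0.708, 0.706, 0.0, 0.001]
force: [0.8, 0.4, -0.8]
grip_width: 1.002
grasp_force: 0.0
```

```bash
python3 cap.py b2
python3 -c "
import cv2,numpy as np
a=cv2.imread('pics/b1.png');b=cv2.imread('pics/b2.png');cv2.imwrite('pics/bb.png',np.vstack([a[:290],b[:290]]))"
```

```text
[0.47160006 0.20828299 0.21896111] 0.024371011503996426 [ 0.76903461  0.35070717 -0.7792446 ]
```

View pics/bb.png

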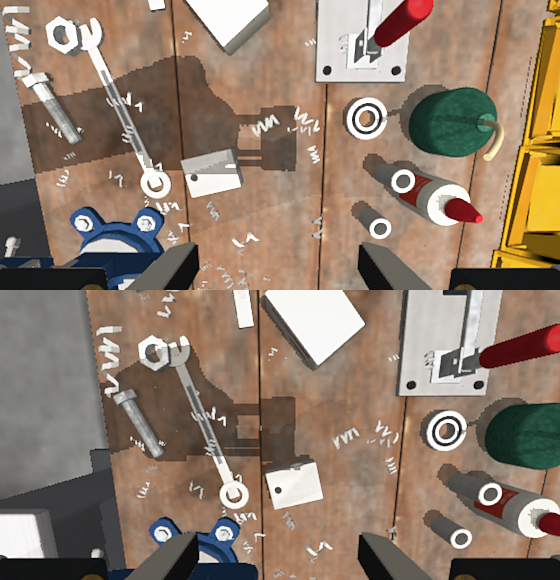

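The block is at about (212,173) in b1 and (294,193) in b2, partly in shadow. I'll enlarge both with edges to get the corners.

```bash
python3 -c "
import cv2,numpy as np
a=cv2.imread('pics/b1.png')[130:220,170:260];b=cv2.imread('pics/b2.png')[150:240,250:340]
cv2.imwrite('pics/bc.png',np.hstack([cv2.resize(x,(400,400),interpolation=2) for x in(a,b)]))"
```

```text
(no output)
```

View pics/bc.png

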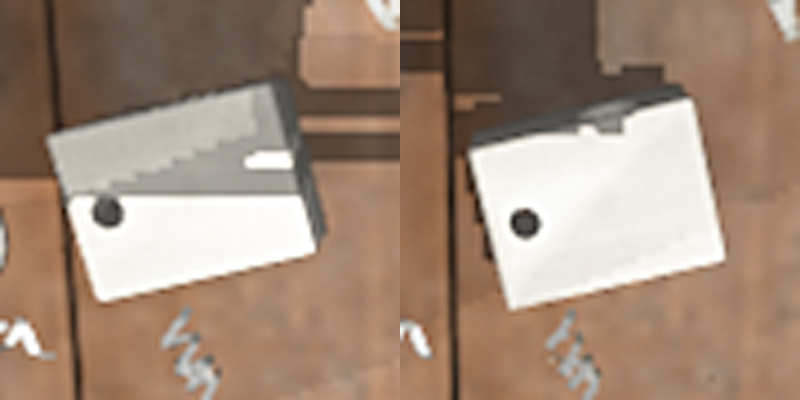

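Run:
```python
import pickle
from h import *
np.set_printoptions(precision=4,suppress=True)
A,B=[pickle.load(open(f'pics/b{i}.pkl','rb')) for i in(1,2)]
f=90/400
a=[(48,133),(272,82),(317,251),(102,300)];b=[(71,150),(290,98),(325,262),(112,308)]
a=[(170+x*f-.5,130+y*f-.5) for x,y in a];b=[(250+x*f-.5,150+y*f-.5) for x,y in b]
h=(170+108*f-.5,130+211*f-.5);g=(250+125*f-.5,150+223*f-.5)
print('hole',tri(A,h,B,g))
for p,q in zip(a,b):print(*tri(A,p,B,q))
for C,P in((A,a),(B,b)):
    w=np.array([plane(C,p,.032) for p in P])[:,:2]
    e=[w[(i+1)%4]-w[i] for i in range(4)]
    print('c',w.mean(0),'len',[np.linalg.norm(x) for x in e],'ang',np.arctan2(*(e[0]-e[2])[::-1]),np.arctan2(*(e[3]-e[1])[::-1])-np.pi/2)
print(bot.state()['joint_pos'])
```

```text
hole (array([0.4709, 0.1997, 0.0311]), np.float64(0.0002044832431043971))
[0.4569 0.2195 0.0313] 0.0005859393918299282
[0.5142 0.2324 0.0278] 0.0004939589012203997
[0.5246 0.1887 0.0296] 0.0009190139052404911
[0.4672 0.1756 0.0295] 0.00014954264298793567
c [0.4913 0.2047] len [np.float64(0.05916472368747127), np.float64(0.044483625843837665), np.float64(0.05864457772678836), np.float64(0.04493930982032521)] ang 0.2259361263795797 0.237046097599384
c [0.4905 0.2043] len [np.float64(0.05835121192020117), np.float64(0.04511611871215176), np.float64(0.05830361591930081), np.float64(0.0443132584312153)] ang 0.22468962898202635 0.2371172786359177
[-0.4365  0.4066 -0.0318  1.8082  0.0172  0.9256 -0.4797]
```

Block: centre (0.491, 0.2045), long-axis angle 0.231, sizes 59x45 mm, top at about 30 mm, consistent with the text. Next I'll measure the fixture from two wrist views.

>>> {"method": "drive_effector", "body": {
  "motion": [
    [-0.04,0.02,0,0,1],
    [-0.08,0.04,0,0,1],
    [-0.12,0.06,0,0,1],
    [-0.16,0.08,0,0,1],
    [-0.18,0.1,0,0,1],
    [-0.18,0.1,0,0,1],
    [-0.18,0.1,0,0,1]
  ]
}}

```text
time_s: 2.05
eef_pos: [0.5708, 0.0285, 0.218]
orientation: [0.708, 0.706, -0.0, -0.0]
force: [-0.7, 0.4, -0.1]
grip_width: 0.998
grasp_force: 0.0
```

```bash
python3 cap.py f1
```

```text
[0.57079087 0.02854105 0.21801676] 0.03797729052035801 [-0.65243534  0.41084009 -0.05055035]
```

>>> {"method": "drive_effector", "body": {
  "motion": [
    [-0.02,0.04,0.02,0,1],
    [-0.03,0.08,0.04,0,1],
    [-0.03,0.09,0.04,0,1],
    [-0.03,0.09,0.04,0,1],
    [-0.03,0.09,0.04,0,1]
  ]
}}

```text
time_s: 2.6
eef_pos: [0.6594, 0.0019, 0.1787]
orientation: [0.706, 0.708, 0.0, -0.001]
force: [-0.5, 0.8, 0.6]
grip_width: 1.0
grasp_force: 0.0
```

```bash
python3 cap.py f2
python3 -c "
import cv2,numpy as np
a=cv2.imread('pics/f1.png')[:290];b=cv2.imread('pics/f2.png')[:290];cv2.imwrite('pics/ff.png',np.vstack([a,b]))"
```

```text
[0.65935489 0.00190042 0.17872661] 0.024506019090403182 [-0.51312129  0.81636335  0.617524  ]
```

View pics/ff.png

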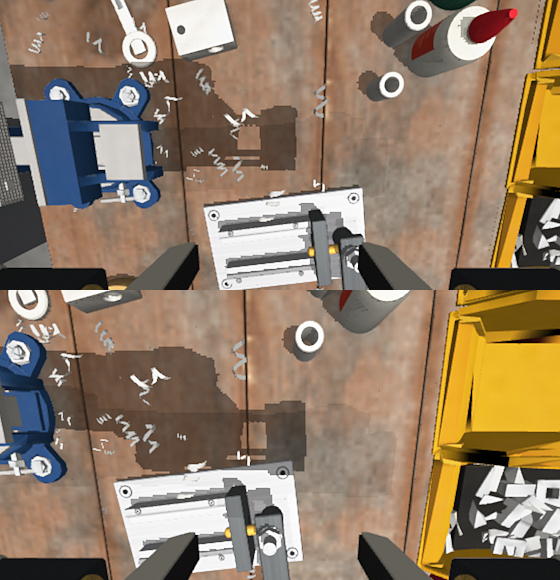

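In f1 the plate holes are at about (213,215), (353,196) and (226,283). In f2 they are at about (125,201), (283,182) and (292,262). I'll refine these by local centroids and enlarge both views to see the rails.

Run:
```python
import cv2,numpy as np
a=cv2.imread('pics/f1.png')[180:292,196:376];b=cv2.imread('pics/f2.png')[166:286,106:311]
o=np.zeros((600,800,3),np.uint8)
x=cv2.resize(a,None,fx=2.6,fy=2.6,interpolation=2);y=cv2.resize(b,None,fx=2.5,fy=2.5,interpolation=2)
o[:x.shape[0],:x.shape[1]]=x;o[300:300+y.shape[0],:y.shape[1]]=y
cv2.imwrite('pics/fc.png',o[:,:520])
```

```text
(no output)
```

View pics/fc.png

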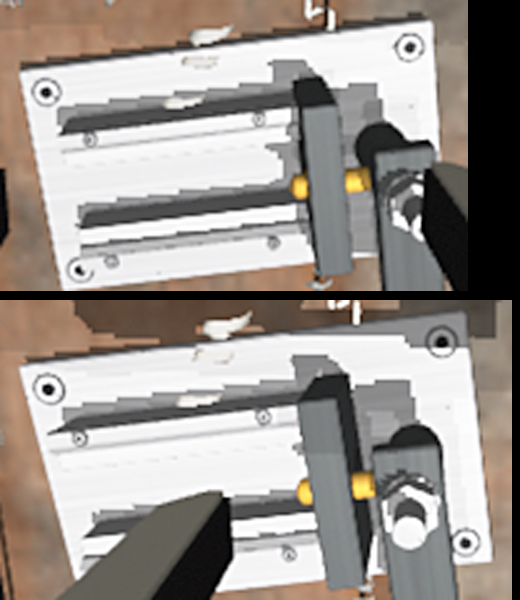

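Run:
```python
import pickle
from h import *
np.set_printoptions(precision=4,suppress=True)
A,B=[pickle.load(open(f'pics/f{i}.pkl','rb')) for i in(1,2)]
fa=lambda p:(196+p[0]/2.6-.3,180+p[1]/2.6-.3);fb=lambda p:(106+p[0]/2.5-.3,166+(p[1]-300)/2.5-.3)
for n,a,b in(('holeTL',(46,93),(49,389)),('holeTR',(410,47),(441,341)),('s1',(91,139),(80,438)),('s2',(259,119),(263,416)),('s4',(273,242),(288,552)),('ejtip',(293,187),(299,491)),('plTL',(22,68),(22,364)),('stopLfront',(303,105),(299,403)),('stopBfront',(322,275),(331,587))):
    print(n,*tri(A,fa(a),B,fb(b)))
h=lambda C,f,p,z:plane(C,f(p),z)[:2]
a=[h(A,fa,p,.012) for p in((46,93),(410,47),(80,270))];b=[h(B,fb,p,.012) for p in((49,389),(441,341),(465,541))]
sa=[h(A,fa,p,.041) for p in((91,139),(259,119),(112,261),(273,242))];sb=[h(B,fb,p,.041) for p in((80,438),(263,416),(288,552))]
an=lambda v:np.arctan2(v[1],v[0])
print('A ctr',(a[1]+a[2])/2,an(a[1]-a[0]),'B ctr',(b[0]+b[2])/2,an(b[1]-b[0]),'sides',[np.linalg.norm(x) for x in(a[1]-a[0],a[2]-a[0],b[1]-b[0],b[2]-b[1])])
print('screws A',np.array(sa),np.mean(sa,0),an(sa[1]-sa[0]),an(sa[3]-sa[2]),'w',np.linalg.norm(sa[3]-sa[1]));print('B',np.array(sb),(sb[0]+sb[2])/2,an(sb[1]-sb[0]),'w',np.linalg.norm(sb[2]-sb[1]))
c,t=np.array([.5825,-.0407]),.12
L=lambda p:np.array([[np.cos(t),np.sin(t)],[-np.sin(t),np.cos(t)]])@(p-c)
print('local',[L(p) for p in a+b+sa+sb])
```

```text
holeTL [ 0.4886 -0.0043  0.0115] 0.00046676863246747986
holeTR [0.663  0.0182 0.0133] 0.00013391176164095006
s1 [ 0.5143 -0.0176  0.0418] 4.809914311192676e-06
s2 [ 0.5902 -0.0081  0.042 ] 0.00032471672608089534
s4 [ 0.5975 -0.0689  0.0413] 0.0003868753298392991
ejtip [ 0.6052 -0.0371  0.0512] 0.0002530010946364044
plTL [0.4771 0.0071 0.0094] 0.0006365984983922702
stopLfront [0.6079 0.0021 0.0569] 0.0013244803926697407
stopBfront [ 0.6182 -0.0754  0.0605] 0.0006446797397357945
A ctr [ 0.582  -0.0407] 0.1268195990922619 B ctr [ 0.5819 -0.0403] 0.1258418659880851 sides [np.float64(0.1761189701287318), np.float64(0.09558013868299671), np.float64(0.17552981352498373), np.float64(0.09546683846885465)]
screws A [[ 0.5142 -0.0179]
 [ 0.5902 -0.0086]
 [ 0.5215 -0.0789]
 [ 0.5975 -0.0692]] [ 0.5558 -0.0436] 0.12163488334574814 0.12620733875204856 w 0.06109292126385856
B [[ 0.5139 -0.0178]
 [ 0.59   -0.0082]
 [ 0.5975 -0.0688]] [ 0.5557 -0.0433] 0.12594050441382063 w 0.06106044124193586
local [array([-0.0888,  0.0473]), array([0.0873, 0.0485]), array([-0.0883, -0.0483]), array([-0.0885,  0.0477]), array([0.087 , 0.0487]), array([ 0.0874, -0.0468]), array([-0.0651,  0.0308]), array([0.0115, 0.031 ]), array([-0.0651, -0.0306]), array([ 0.0115, -0.0301]), array([-0.0653,  0.0309]), array([0.0113, 0.0314]), array([ 0.0115, -0.0297])]
```

Fixture: centre (0.582, -0.0405), yaw 0.124, ledges and screws at heights consistent with the text. Next I'll check the vise's clearance to the gripper body at the grasp and work out the moves.

Run:
```python
import pickle
from h import *
np.set_printoptions(precision=4,suppress=True)
A=pickle.load(open('pics/f1.pkl','rb'));s=bot.state()
W=cam('wrist',dict(eef_pos=[0.6492,0,.2175],orientation=[ 0.70705931,0.70715309,-0.0009279,-0.000886]))
for p,q in(((143,125),(52,90)),((143,180),(52,152)),((157,130),(65,97)),((128,97),(57,68))):print(tri(A,p,W,q),)
Rt=R.from_quat(s['orientation']).as_matrix();print(s['eef_pos'],Rt)
print('to block, tool axes',Rt.T@(np.array([.491,.2045,.12])-s['eef_pos']))
```

```text
(array([0.4471, 0.1051, 0.0918]), np.float64(0.0010685094978240789))
(array([0.444 , 0.0536, 0.1003]), np.float64(0.0035236360041535158))
(array([0.4605, 0.0998, 0.0956]), np.float64(0.0008387375818819914))
(array([0.3964, 0.1378, 0.0042]), np.float64(0.002049061833926577))
[0.6593 0.0017 0.1793] [[-0.0022  1.     -0.    ]
 [ 1.      0.0022  0.0009]
 [ 0.0009 -0.     -1.    ]]
to block, tool axes [ 0.2031 -0.1678  0.0595]
```

>>> {"method": "drive_effector", "body": {
  "motion": [
    [0.023,-0.019,0,0.15,1],
    [0.046,-0.038,0,0.3,1],
    [0.069,-0.056,0,0.45,1],
    [0.092,-0.075,0,0.6,1],
    [0.115,-0.093,0,0.75,1],
    [0.138,-0.112,0,0.9,1],
    [0.16,-0.13,0,1.05,1],
    [0.18,-0.15,0,1.2,1],
    [0.203,-0.168,0,1.342,1],
    [0.203,-0.168,0.04,1.342,1],
    [0.203,-0.168,0.06,1.342,1],
    [0.203,-0.168,0.06,1.342,1]
  ],
  "grip_n": 40
}}

```text
time_s: 3.85
eef_pos: [0.4887, 0.2035, 0.1173]
orientation: [0.993, 0.115, -0.003, 0.0]
force: [-0.3, -0.7, -0.5]
grip_width: 1.002
grasp_force: 0.0
```

>>> {"method": "drive_effector", "body": {
  "motion": [
    [0,0,0,0,1],
    [0,0,0,0,1]
  ]
}}

```text
time_s: 4.05
eef_pos: [0.4929, 0.2032, 0.1204]
orientation: [0.993, 0.114, 0.002, -0.001]
force: [0.7, -0.5, 1.0]
grip_width: 1.001
grasp_force: 0.0
```

```bash
python3 cap.py g1
```

Run:
```python
from h import *
np.set_printoptions(precision=4,suppress=True)
s=bot.state();Rt=R.from_quat(s['orientation']).as_matrix();print(s['joint_pos'],np.arctan2(Rt[1,1],Rt[0,1]),Rt[:,2])
print(Rt.T@(np.array([.491,.2045,.0135])-s['eef_pos']))
C=cam('wrist',s);K,Rm,o=C
for d in((-30,-22.5),(-30,22.5),(30,22.5),(30,-22.5)):
    c,t=np.cos(.231),np.sin(.231);p=np.array([.491+(c*d[0]-t*d[1])/1e3,.2045+(t*d[0]+c*d[1])/1e3,.032])
    u=K@(Rm.T@(p-o));print(u[:2]/u[2])
```

```text
[0.4929253  0.2032202  0.12039071] 0.004888881099681356 [ 0.71033527 -0.49347698  0.9581728 ]
[-0.66    0.5786  0.3471  1.888  -0.2867  0.72   -1.4907] -1.342281527020364 [ 0.0029  0.0016 -1.    ]
[-0.002  -0.0016  0.1068]
[302.6113 249.4475]
[251.815  249.5289]
[250.051  182.4941]
[303.9268 182.3808]
```

View pics/g1.png

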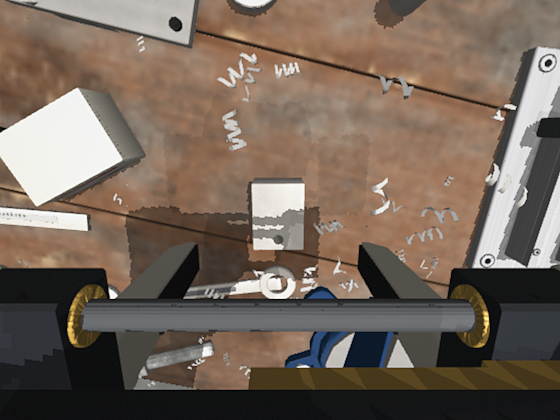

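The picture shows the block's top at (252-303, 183-250), within 1 px of where my estimate puts it, and the fingers straddle it. I'll descend and grip.

>>> {"method": "drive_effector", "body": {
  "motion": [
    [-0.001,-0.001,0.03,0,1],
    [-0.001,-0.001,0.06,0,1],
    [-0.001,-0.001,0.085,0,1],
    [-0.001,-0.001,0.1,0,1],
    [-0.001,-0.001,0.106,0,1],
    [-0.001,-0.001,0.106,0,1],
    [-0.001,-0.001,0.106,0,1]
  ],
  "grip_n": 45
}}

```text
time_s: 4.8
eef_pos: [0.4918, 0.204, 0.0138]
orientation: [0.993, 0.114, 0.001, -0.0]
force: [-0.5, 0.5, 0.7]
grip_width: 0.998
grasp_force: 0.0
```

>>> {"method": "drive_effector", "body": {
  "motion": [
    [0,0,0,0,0.45],
    [0,0,0,0,0.45],
    [0,0,0,0,0.4],
    [0,0,0,0,0.4],
    [0,0,0,0,0.3],
    [0,0,0,0,0.3],
    [0,0,0,0,0.3],
    [0,0,0,0,0.3]
  ],
  "grip_n": 45
}}

```text
time_s: 5.6
eef_pos: [0.4908, 0.2035, 0.0126]
orientation: [0.993, 0.114, -0.0, 0.0]
force: [-0.0, -0.6, -0.3]
grip_width: 0.481
grasp_force: 45.0
```

>>> {"method": "drive_effector", "body": {
  "motion": [
    [0,0,-0.005,0,0.3],
    [0,0,-0.02,0,0.3],
    [0,0,-0.05,0,0.3],
    [0,0,-0.08,0,0.3],
    [0,0,-0.107,0,0.3],
    [0,0,-0.107,0,0.3],
    [0,0,-0.107,0,0.3]
  ]
}}

```text
time_s: 6.3
eef_pos: [0.4897, 0.2038, 0.1189]
orientation: [0.993, 0.114, -0.001, -0.0]
force: [0.2, 0.4, -5.3]
grip_width: 0.48
grasp_force: 45.0
```

Run:
```python
from h import *
np.set_printoptions(precision=4,suppress=True)
s=bot.state();Rt=R.from_quat(s['orientation']).as_matrix();print(s['eef_pos'],np.arctan2(Rt[1,0],Rt[0,0]),s['force'],s['grasp_force'])
print(Rt.T@(np.array([.5522,-.0442,.12])-s['eef_pos']))
```

```text
[0.4897 0.2038 0.1189] 0.22919504663642307 [ 0.2274  0.4316 -5.3351] 44.997135400772095
[ 0.0045  0.2557 -0.0012]
```

>>> {"method": "drive_effector", "body": {
  "motion": [
    [0,0.015,0,0,0.3],
    [0,0.045,0,0,0.3],
    [0,0.08,0,0,0.3],
    [0,0.115,0,0.02,0.3],
    [0,0.15,0,0.04,0.3],
    [0.002,0.185,0,0.06,0.3],
    [0.003,0.215,0,0.08,0.3],
    [0.004,0.24,0,0.095,0.3],
    [0.004,0.252,0,0.105,0.3],
    [0.004,0.255,0,0.105,0.3],
    [0.004,0.255,0,0.105,0.3],
    [0.004,0.255,0,0.105,0.3]
  ]
}}

```text
time_s: 7.5
eef_pos: [0.5518, -0.0415, 0.119]
orientation: [0.998, 0.063, -0.001, -0.001]
force: [-0.3, 0.0, -4.3]
grip_width: 0.481
grasp_force: 45.0
```

```bash
python3 cap.py p1
```

Run:
```python
from h import *
np.set_printoptions(precision=4,suppress=True)
s=bot.state();c,t=np.cos(.124),np.sin(.124);F=np.array([[c,t],[-t,c]]);O=np.array([.582,-.0405])
Rt=R.from_quat(s['orientation']).as_matrix();print('fix local',F@(s['eef_pos'][:2]-O),np.arctan2(Rt[1,0],Rt[0,0]),Rt[:,2])
a=bot.capture('side')
cv2.imwrite('pics/p1b.png',np.hstack([cv2.resize(cv2.imread('pics/p1.png')[120:420,150:450],(400,400)),cv2.resize(a[100:240,210:350],(400,400),interpolation=2)]))
```

```text
[ 0.55184155 -0.0414732   0.1190214 ] 0.00844976918093123 [-0.25179312  0.00463015 -4.30688342]
fix local [-0.0298  0.0028] 0.1269699282785842 [-0.0013  0.0016 -1.    ]
```

View pics/p1b.png

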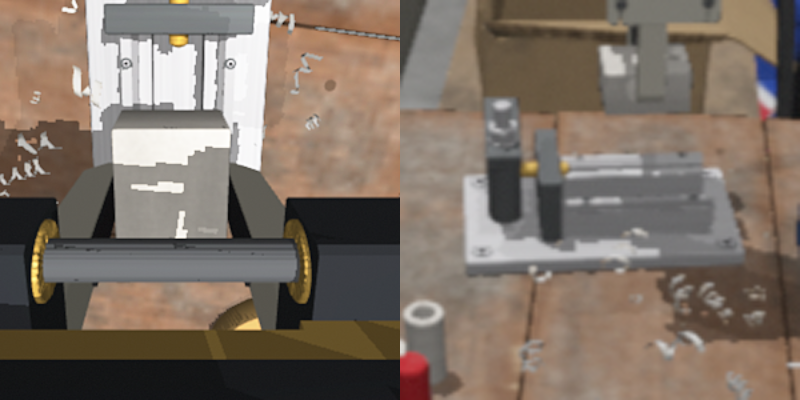

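The wrist crop shows the rail screws at (126,63) and (230,63), and the middle line slightly right of the block's axis at 171. The side crop shows the block level above the rails. I'll compute the offset in tool coordinates.

Run:
```python
from h import *
np.set_printoptions(precision=4,suppress=True)
im=cv2.imread('pics/p1.png');C0=bot.camera_info('wrist');T=C0['T_tool_cam']
C=(cam('wrist',bot.state())[0],T[:3,:3],T[:3,3])
def pl(p,z):  # tool frame, z down from TCP (TCP at .119)
    return plane(C,p,.119-z)
g=cv2.cvtColor(im,cv2.COLOR_BGR2GRAY)
P=[]
for x,y in((244.5,167.2),(322.5,167.2)):
    x0,y0=int(x)-5,int(y)-5;w=255.-g[y0:y0+11,x0:x0+11];w=np.clip(w-np.median(w)-30,0,None)
    Y,X=np.mgrid[y0:y0+11,x0:x0+11];q=((w*X).sum()/w.sum(),(w*Y).sum()/w.sum());P.append(pl(q,.041));print(q,P[-1])
m=(P[0]+P[1])/2;d=P[1]-P[0];print('mid',m,'w',np.linalg.norm(d),'line angle',np.arctan2(d[0],d[1]))
# ejector tip
print('ej',pl((150+180*.75,120+44*.75),.05))
# block top edges, front top edge crop (117,128)-(228,128): z = TCP-.019
for x in(117,228):print('blk',plane(C,(150+x*.75-.4,120+135*.75),-.019))
```

```text
(np.float64(243.34322033898306), np.float64(166.85593220338984)) [ 0.0423 -0.0282  0.078 ]
(np.float64(320.9682436811406), np.float64(167.35320803629293)) [0.0419 0.0332 0.078 ]
mid [0.0421 0.0025 0.078 ] w 0.06135830255429271 line angle -0.006228734909758014
ej [0.0538 0.0045 0.069 ]
blk [ 0.0272 -0.021  -0.019 ]
blk [ 0.0272  0.0205 -0.019 ]
```

>>> {"method": "drive_effector", "body": {
  "motion": [
    [0,0.001,0.01,0.004,0.3],
    [0,0.0026,0.03,0.004,0.3],
    [0,0.0026,0.045,0.004,0.3],
    [0,0.0026,0.055,0.004,0.3],
    [0,0.0026,0.06,0.004,0.3],
    [0,0.0026,0.06,0.004,0.3],
    [0,0.0026,0.06,0.004,0.3]
  ]
}}

```text
time_s: 8.3
eef_pos: [0.5534, -0.0463, 0.0601]
orientation: [0.998, 0.06, 0.001, 0.0]
force: [-0.2, 0.7, -4.9]
grip_width: 0.48
grasp_force: 45.0
```

Create st.py:
```python
from h import *
np.set_printoptions(precision=4,suppress=True)
S=[bot.state()]
for _ in range(4):
    bot.capture('side');S.append(bot.state())
p=np.mean([s['eef_pos'] for s in S],0);f=np.mean([s['force'] for s in S],0)
c,t=np.cos(.124),np.sin(.124);F=np.array([[c,t],[-t,c]]);Rt=[R.from_quat(s['orientation']).as_matrix() for s in S]
print('local',F@(p[:2]-[.582,-.0405]),'z',p[2],'yaw',np.mean([np.arctan2(r[1,0],r[0,0]) for r in Rt]),'force local',F@f[:2],f[2],'grip',S[-1]['grasp_force'],'t',S[-1]['time_s'])
```

```bash
python3 st.py
```

```text
local [-0.0291 -0.0022] z 0.06027112142093616 yaw 0.11988795855378606 force local [-0.06    0.5802] -5.20449887270424 grip 44.99712109565735 t 8.5
```

Create scr.py:
```python
import sys
from h import *
np.set_printoptions(precision=4,suppress=True)
s=bot.state();z=np.array(s['eef_pos'])[2] if len(sys.argv)<2 else float(sys.argv[1])
im=bot.capture('wrist');cv2.imwrite('pics/scr.png',im);g=cv2.cvtColor(im,cv2.COLOR_BGR2GRAY)
T=bot.camera_info('wrist')['T_tool_cam'];K=cam('wrist',s)[0];C=(K,T[:3,:3],T[:3,3]);P=[]
for y in(-.0305,.0305):
    q=K@(T[:3,:3].T@(np.array([.0415,y,z-.041])-T[:3,3]));x0,y0=(q[:2]/q[2]).astype(int)-10
    c=cv2.resize(g[y0:y0+21,x0:x0+21],None,fx=4,fy=4,interpolation=2)
    h=cv2.HoughCircles(c,cv2.HOUGH_GRADIENT,1,40,param1=80,param2=8,minRadius=6,maxRadius=18)
    print(q[:2]/q[2],None if h is None else h[0][:2])
    if h is not None:
        u=h[0][0];P.append(plane(C,(x0+(u[0]+.5)/4-.5,y0+(u[1]+.5)/4-.5),z-.041))
print(np.array(P))
if len(P)==2:d=P[1]-P[0];print('mid',sum(P)/2,'w',np.linalg.norm(d),'ang',np.arctan2(d[0],d[1]))
cv2.imwrite('pics/scrc.png',cv2.resize(im[60:270,170:390],None,fx=2.7,fy=2.7,interpolation=2))
print([np.round(x,4) for x in (s['eef_pos'],bot.state()['eef_pos'])])
```

```bash
python3 scr.py .0603
```

```text
[228.9459 180.0406] [[29.5 46.5 14. ]
 [67.5 73.5 16.3]]
[329.5401 180.0598] [[33.5 43.5 14.1]]
[[ 0.0408 -0.0329  0.0193]
 [ 0.0412  0.029   0.0193]]
mid [ 0.041  -0.002   0.0193] w 0.06190004657203189 ang 0.007615962205515173
[array([ 0.5533, -0.0463,  0.0603]), array([ 0.5532, -0.0463,  0.0602])]
```

View pics/scrc.png

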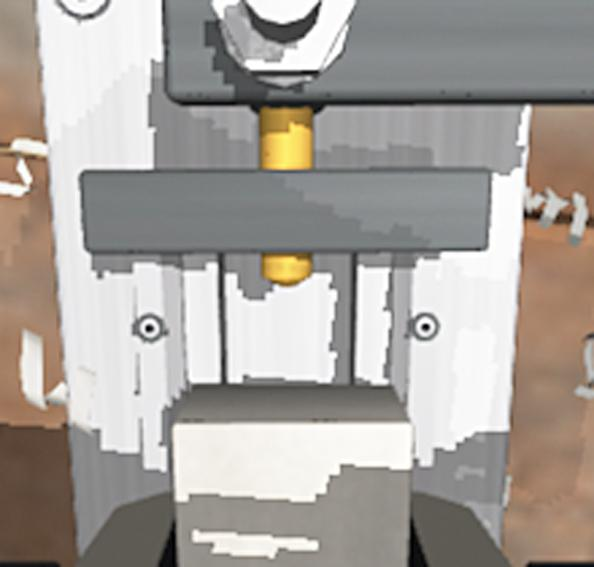

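The view shows the rails and ejector ahead of the block, with the screws at (148,327) and (425,327) and the block's axis 293 against the 287 midline. So I am about 2 mm too far along tool y, and both the readings and the camera say so.

>>> {"method": "drive_effector", "body": {
  "motion": [
    [0,-0.001,0,-0.004,0.3],
    [0,-0.002,0,-0.005,0.3],
    [0,-0.002,0.002,-0.005,0.3],
    [0,-0.002,0.004,-0.005,0.3],
    [0,-0.002,0.006,-0.005,0.3],
    [0,-0.002,0.006,-0.005,0.3],
    [0,-0.002,0.006,-0.005,0.3]
  ]
}}

```text
time_s: 9.25
eef_pos: [0.5525, -0.0444, 0.0535]
orientation: [0.998, 0.062, -0.0, -0.0]
force: [0.3, 0.3, -4.3]
grip_width: 0.483
grasp_force: 45.0
```

```bash
python3 st.py; python3 scr.py .0543
```

```text
local [-0.0296 -0.0002] z 0.05363822130530995 yaw 0.12476657540632866 force local [0.5048 0.2345] -4.899028690987371 grip 44.99706745147705 t 9.45
[227.3655 181.7316] [[41.5 45.5 14.5]
 [74.5 70.5 12.9]]
[331.1884 181.7519] [[48.5 46.5 13.8]]
[[ 0.0413 -0.0307  0.0133]
 [ 0.0412  0.0314  0.0133]]
mid [0.0413 0.0004 0.0133] w 0.06215303180635049 ang -0.0021898742200361786
[array([ 0.5527, -0.0443,  0.0537]), array([ 0.5526, -0.0443,  0.0537])]
```

>>> {"method": "drive_effector", "body": {
  "motion": [
    [0,0,0.001,0,0.3],
    [0,0,0.002,0,0.3],
    [0,0,0.003,0,0.3],
    [0,0,0.004,0,0.3],
    [0,0,0.005,0,0.3],
    [0,0,0.005,0,0.3]
  ]
}}

```text
time_s: 10.1
eef_pos: [0.5524, -0.0443, 0.0484]
orientation: [0.998, 0.062, -0.0, -0.0]
force: [0.3, -0.3, -5.5]
grip_width: 0.479
grasp_force: 45.0
```

```bash
python3 st.py
```

```text
local [-0.0297 -0.0001] z 0.048587656983906866 yaw 0.12483340914525198 force local [-0.0581  0.3588] -5.620081022804318 grip 44.99708533287048 t 10.3
```

>>> {"method": "drive_effector", "body": {
  "motion": [
    [0,0,0.0005,0,0.3],
    [0,0,0.001,0,0.3],
    [0,0,0.001,0,0.3]
  ]
}}

```text
time_s: 10.6
eef_pos: [0.5525, -0.0442, 0.0476]
orientation: [0.998, 0.062, -0.0, -0.0]
force: [-0.1, 0.1, -4.8]
grip_width: 0.479
grasp_force: 45.0
```

```bash
python3 st.py
```

```text
local [-0.0297 -0.0001] z 0.047615991176485545 yaw 0.1248629539222061 force local [ 0.0822 -0.0021] -5.436492432586252 grip 44.99707281589508 t 10.8
```

>>> {"method": "drive_effector", "body": {
  "motion": [
    [0,0,0.0005,0,0.3],
    [0,0,0.0005,0,0.3]
  ]
}}

```text
time_s: 11.0
eef_pos: [0.5525, -0.0443, 0.0471]
orientation: [0.998, 0.062, -0.0, -0.0]
force: [-0.5, 0.3, -5.1]
grip_width: 0.481
grasp_force: 45.0
```

```bash
python3 st.py
```

```text
local [-0.0297 -0.0001] z 0.047126683819018224 yaw 0.12479777815700648 force local [0.0217 0.1894] -4.998481918868951 grip 44.99708712100983 t 11.2
```

>>> {"method": "drive_effector", "body": {
  "motion": [
    [0,0,0.0005,0,0.3],
    [0,0,0.0005,0,0.3]
  ]
}}

```text
time_s: 11.4
eef_pos: [0.5527, -0.0443, 0.0467]
orientation: [0.998, 0.062, 0.0, 0.0]
force: [-0.3, -0.3, -4.4]
grip_width: 0.481
grasp_force: 45.0
```

```bash
python3 st.py
```

```text
local [-0.0296 -0.0001] z 0.046680154067898334 yaw 0.12486650371909794 force local [ 0.2609 -0.2561] -4.92677644527339 grip 44.997223019599915 t 11.6
```

>>> {"method": "drive_effector", "body": {
  "motion": [
    [0,0,0.0005,0,0.3],
    [0,0,0.0005,0,0.3]
  ],
  "only": "force:"
}}

```text
force: [-1.2, 0.7, -0.2]
grasp_force: 45.0
```

```bash
python3 st.py
```

```text
local [-0.0296 -0.0001] z 0.046641724963455956 yaw 0.12483621023670348 force local [-1.4917  0.7098] 0.9950279558189813 grip 44.99945819377899 t 12.0
```

>>> {"method": "drive_effector", "body": {
  "motion": [
    [0,0,0.0005,0,0.3],
    [0,0,0.0005,0,0.3]
  ],
  "only": "force:"
}}

```text
force: [-2.8, 1.1, 6.5]
grasp_force: 45.0
```

```bash
python3 st.py
```

```text
local [-0.0296 -0.0001] z 0.0466189952443302 yaw 0.12483300149405481 force local [-2.2784  0.9392] 6.306804721466753 grip 45.00071346759796 t 12.4
```

The block is on the ledges at TCP z = 0.0466. I'll back off 0.5 mm so the load on the rails stays light, then slide gently.

>>> {"method": "drive_effector", "body": {
  "motion": [
    [0,0,-0.0005,0,0.3],
    [0.002,0,-0.0005,0,0.3],
    [0.005,0,-0.0005,0,0.3],
    [0.008,0,-0.0005,0,0.3],
    [0.011,0,-0.0005,0,0.3],
    [0.014,0,-0.0005,0,0.3],
    [0.016,0,-0.0005,0,0.3],
    [0.018,0,-0.0005,0,0.3],
    [0.019,0,-0.0005,0,0.3],
    [0.019,0,-0.0005,0,0.3]
  ]
}}

```text
time_s: 13.4
eef_pos: [0.5642, -0.0434, 0.0467]
orientation: [0.998, 0.061, -0.007, -0.001]
force: [-14.0, -0.6, 17.4]
grip_width: 0.478
grasp_force: 45.0
```

```bash
python3 st.py
```

```text
local [-0.018  -0.0007] z 0.046736550483642066 yaw 0.1228193087364268 force local [-14.0443   1.2229] 16.847820953769507 grip 45.003401041030884 t 13.6
```

>>> {"method": "drive_effector", "body": {
  "motion": [
    [-0.002,0,0,0,0.3],
    [-0.003,0,-0.0005,0,0.3],
    [-0.003,0,-0.001,0,0.3],
    [-0.003,0,-0.0013,0,0.3],
    [-0.003,0,-0.0013,0,0.3]
  ]
}}

```text
time_s: 14.1
eef_pos: [0.5689, -0.042, 0.0467]
orientation: [0.998, 0.063, 0.0, 0.0]
force: [0.3, -0.2, -5.5]
grip_width: 0.479
grasp_force: 45.0
```

```bash
python3 st.py; python3 -c "
from cell import bot;print(bot.state()['torque'])"
```

```text
local [-0.0133  0.0002] z 0.04682741799002198 yaw 0.12529774403648813 force local [ 0.1051 -0.1256] -5.130109284763566 grip 44.9971067905426 t 14.3
[0.07196449 0.12859232 0.07512546]
```

>>> {"method": "drive_effector", "body": {
  "motion": [
    [0.001,0,0,0,0.3],
    [0.002,0,0,0,0.3],
    [0.003,0,0,0,0.3],
    [0.004,0,0,0,0.3],
    [0.005,0,0,0,0.3],
    [0.006,0,0,0,0.3],
    [0.007,0,0,0,0.3],
    [0.007,0,0,0,0.3]
  ]
}}

```text
time_s: 15.1
eef_pos: [0.5745, -0.0415, 0.0473]
orientation: [0.998, 0.062, -0.001, -0.0]
force: [-2.0, -0.4, -4.1]
grip_width: 0.484
grasp_force: 45.0
```

```bash
python3 st.py
```

```text
local [-0.0076 -0.0001] z 0.04727869017520374 yaw 0.12462548555980793 force local [-2.2949 -0.333 ] -3.9739299223607736 grip 44.99737501144409 t 15.3
```

>>> {"method": "drive_effector", "body": {
  "motion": [
    [0.001,0,0.0003,0,0.3],
    [0.002,0,0.0004,0,0.3],
    [0.003,0,0.0004,0,0.3],
    [0.004,0,0.0004,0,0.3],
    [0.005,0,0.0004,0,0.3],
    [0.006,0,0.0004,0,0.3],
    [0.006,0,0.0004,0,0.3]
  ]
}}

```text
time_s: 16.0
eef_pos: [0.5811, -0.0407, 0.047]
orientation: [0.998, 0.062, -0.0, -0.0]
force: [-4.1, -1.1, -1.7]
grip_width: 0.484
grasp_force: 45.0
```

```bash
python3 st.py
```

```text
local [-0.0009 -0.0001] z 0.04696536202887603 yaw 0.12480910996249364 force local [-4.7188 -0.1581] -2.424973785272687 grip 44.997897148132324 t 16.2
```

>>> {"method": "drive_effector", "body": {
  "motion": [
    [0.0005,0,0,0,0.3],
    [0.001,0,0,0,0.3],
    [0.0015,0,0,0,0.3],
    [0.002,0,0,0,0.3],
    [0.002,0,0,0,0.3]
  ]
}}

```text
time_s: 16.7
eef_pos: [0.5821, -0.0405, 0.047]
orientation: [0.998, 0.062, -0.001, -0.0]
force: [-7.6, -1.4, -0.7]
grip_width: 0.483
grasp_force: 45.0
```

```bash
python3 st.py
```

```text
local [ 0.0001 -0.    ] z 0.04696118401664193 yaw 0.12446490747356236 force local [-6.9537 -0.2325] -0.5984615917623753 grip 44.99784708023071 t 16.9
```

>>> {"method": "drive_effector", "body": {
  "motion": [
    [0.0005,0,0,0,0.3],
    [0.001,0,0,0,0.3],
    [0.0015,0,0,0,0.3],
    [0.002,0,0,0,0.3],
    [0.002,0,0,0,0.3]
  ]
}}

```text
time_s: 17.4
eef_pos: [0.5821, -0.0405, 0.0467]
orientation: [0.998, 0.062, -0.003, -0.0]
force: [-8.6, -1.4, 0.9]
grip_width: 0.482
grasp_force: 45.0
```

```bash
python3 st.py
```

```text
local [ 0.0001 -0.    ] z 0.04675437913748041 yaw 0.12392138444688161 force local [-9.4878  0.0471] 1.1334209731373965 grip 44.99809920787811 t 17.6
```

Add to st.py:
```python
print('tilt x,y',np.mean([r[:2,2] for r in Rt],0),'torque',S[-1]['torque'])
```

```text
(no output)
```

>>> {"method": "drive_effector", "body": {
  "motion": [
    [0.001,0,0,0,0.3],
    [0.002,0,0,0,0.3],
    [0.003,0,0,0,0.3],
    [0.003,0,0,0,0.3],
    [0.003,0,0,0,0.3]
  ]
}}

```text
time_s: 18.1
eef_pos: [0.5821, -0.0405, 0.0468]
orientation: [0.998, 0.062, -0.006, -0.001]
force: [-14.5, -2.0, 5.6]
grip_width: 0.476
grasp_force: 45.0
```

```bash
python3 st.py
```

```text
local [ 0.0001 -0.    ] z 0.046785562756228895 yaw 0.12348741213339867 force local [-14.806    0.6392] 5.81151797054044 grip 44.99969780445099 t 18.3
tilt x,y [-0.0127  0.001 ] torque [-0.2888  3.0057 -0.0653]
```

>>> {"method": "drive_effector", "body": {
  "motion": [
    [0.001,0,-0.0002,0,0.3],
    [0.002,0,-0.0003,0,0.3],
    [0.002,0,-0.0003,0,0.3],
    [0.002,0,-0.0003,0,0.3]
  ],
  "grip_n": 32
}}

```text
time_s: 18.7
eef_pos: [0.5823, -0.0404, 0.0467]
orientation: [0.998, 0.062, -0.008, -0.001]
force: [-16.0, -0.9, 6.4]
grip_width: 0.482
grasp_force: 32.0
```

```bash
python3 st.py; python3 st.py
```

```text
local [0.0003 0.    ] z 0.04673469415662627 yaw 0.12347551326725341 force local [-16.5158   0.8534] 6.9521095331900655 grip 32.003390192985535 t 18.9
tilt x,y [-0.0167  0.0012] torque [-0.3177  3.5893 -0.0186]
local [0.0003 0.    ] z 0.04673378545392885 yaw 0.12347738319345528 force local [-16.6951   0.2329] 6.912022836662208 grip 32.003400921821594 t 19.1
tilt x,y [-0.0167  0.0012] torque [-0.4008  3.5272  0.02  ]
```

>>> {"method": "drive_effector", "body": {
  "motion": [
    [0.0005,0,-0.0001,0,0.3],
    [0.001,0,-0.0002,0,0.3],
    [0.001,0,-0.0002,0,0.3]
  ],
  "grip_n": 36
}}

```text
time_s: 19.4
eef_pos: [0.5822, -0.0404, 0.0467]
orientation: [0.998, 0.062, -0.009, -0.001]
force: [-17.7, -0.9, 8.1]
grip_width: 0.48
grasp_force: 36.0
```

```bash
python3 st.py; python3 st.py
```

```text
local [0.0002 0.    ] z 0.04675581323184296 yaw 0.12340590333811338 force local [-18.1926   0.8248] 7.460156725015866 grip 36.00412309169769 t 19.6
tilt x,y [-0.0188  0.0012] torque [-0.4386  3.7882  0.011 ]
local [0.0003 0.    ] z 0.04676000212675909 yaw 0.12344075516382529 force local [-17.6489   0.7247] 7.339854265404554 grip 36.004167795181274 t 19.8
tilt x,y [-0.0188  0.0012] torque [-0.3811  3.8423 -0.0898]
```

>>> {"method": "drive_effector", "body": {
  "motion": [
    [0.0002,0,-0.0003,0,0.3],
    [0.0002,0,-0.0003,0,0.3],
    [0.0002,0,-0.0003,0,0.3],
    [0.0002,0,-0.0003,0,0.3]
  ],
  "grip_n": 36
}}

```text
time_s: 20.2
eef_pos: [0.5822, -0.0404, 0.0468]
orientation: [0.998, 0.062, -0.01, -0.001]
force: [-17.9, -1.5, 6.1]
grip_width: 0.48
grasp_force: 36.0
```

```bash
python3 st.py
```

```text
local [0.0003 0.    ] z 0.046797375555079956 yaw 0.12335904143160785 force local [-17.8456   0.1726] 6.190384556742794 grip 36.00316107273102 t 20.4
tilt x,y [-0.0193  0.0012] torque [-0.4632  3.7877  0.0559]
```

>>> {"method": "drive_effector", "body": {
  "motion": [
    [0,0,0,0,0.3],
    [0,0,0,0,0.3],
    [0,0,0,0,0.3],
    [0,0,0,0,0.3],
    [0,0,0,0,0.3],
    [0,0,0,0,0.3],
    [0,0,0,0,0.3],
    [0,0,0,0,0.3],
    [0,0,0,0,0.3],
    [0,0,0,0,0.3],
    [0,0,0,0,0.3],
    [0,0,0,0,0.3]
  ]
}}

```text
time_s: 21.6
eef_pos: [0.5823, -0.0404, 0.0468]
orientation: [0.998, 0.062, -0.01, -0.001]
force: [-17.7, -1.9, 7.1]
grip_width: 0.478
grasp_force: 36.0
```

```bash
python3 st.py
```

```text
local [0.0002 0.    ] z 0.04678685031741976 yaw 0.12336075771828359 force local [-17.7847   0.5011] 6.179521036073365 grip 36.00320219993591 t 21.8
tilt x,y [-0.0193  0.0012] torque [-0.4437  3.7981 -0.009 ]
```

>>> {"method": "drive_effector", "body": {
  "motion": [
    [0,0,0,0,0.3],
    [0,0,0,0,0.3],
    [0,0,0,0,0.3],
    [0,0,0,0,0.3],
    [0,0,0,0,0.3],
    [0,0,0,0,0.3],
    [0,0,0,0,0.3],
    [0,0,0,0,0.3],
    [0,0,0,0,0.3],
    [0,0,0,0,0.3],
    [0,0,0,0,0.3],
    [0,0,0,0,0.3]
  ]
}}

```text
time_s: 23.0
eef_pos: [0.5822, -0.0404, 0.0468]
orientation: [0.998, 0.062, -0.01, -0.001]
force: [-18.2, -1.8, 6.4]
grip_width: 0.483
grasp_force: 36.0
```

```bash
python3 st.py; python3 -c "
from cell import bot;print(bot.hand_in())"
```

```text
local [0.0002 0.    ] z 0.046792051193285854 yaw 0.1233608151416902 force local [-17.837    0.3573] 6.399121433546641 grip 36.003273725509644 t 23.2
tilt x,y [-0.0193  0.0012] torque [-0.375   3.8009  0.0266]
the job is handed in; nothing more can be done
None
```

I handed in the job at about 23 s with the block home against the stop and the arm still holding it, at a steady push of about 18 N for about 3 s; I inferred flat and flush from position and force readings, without a final picture, and the tool was leaning back about 0.02 rad.

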